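Latch the tissue grinder and hold its pestle drawn partway

TASK

Swing the orange-tabbed latch of the grinder stand down until it rests in its catch, so that the steel tube cannot come up, and only then take the pestle by its black head and draw it gently straight up, without wedging it in the bore, until the blue band on its rod stands wholly clear just above the tube's mouth (no more than about 2 cm above it), the rod's lower end still inside. Finish while holding the pestle there, still and upright, with the latch closed; leave the dishes, beaker, rack and bottles around it where they are.

Things in the scene. Friction and masses are not known exactly. Their poses are not given: they have to be found in the camera images.
- stand: White clamp stand, fixed. Base plate 110 (x) x 170 (y) x 12 mm; origin at the centre of its underside, z up. Ring socket on it (72 mm wide, top 52 mm above the bench) holds the tube upright on the stand's axis. Two posts at x = -26 mm, each 16 mm long in y and up to 140 mm above the bench: hinge post at y = +62 mm, forked catch at y = -62 mm.
- latch (a joint): Latch angle, rad: 0 = closed, bar level in the catch's fork; grows as it swings up (1.4 at most). Starts at 0.6 to 1.25. Stiff hinge: it stays where left, 1 to 2 N on the tab moves it. Hinge axis along the stand's x at x = -26, y = 62, z = 130 mm of the stand; closed, the bar (11 wide, 10 thick, centred on the hinge height) runs from it to -y, 3 mm above the tube's flange.
- latch_tab (a point): Centre of the upper face of the orange finger tab (26 x 26 x 10 mm) at the latch bar's free end, 155 mm from the hinge axis along the bar and 5 mm above the bar's middle line; closed it is at x = -26, y = -93, z = 135 mm in the stand's frame. Its z axis is the normal of the upper face, the side to push on.
- tube: Steel grinder tube, 0.6 kg, standing loose in the stand's socket: 110 mm tall, 50 mm outside, 72 mm flange (8 thick) at the top; origin at the centre of its underside, 12 mm above the bench, z up. Bore 25.5 mm wide, 95 mm deep (floor at z = 15 mm).
- tube_mouth (a point): Centre of the tube's open mouth, level with the flange top: 110 mm above the tube's origin, 122 mm above the bench.
- pestle: Loose pestle in the bore, 0.3 to 0.5 kg: steel rod 24 x 140 mm; black square head on top, 28 x 28 mm, 40 tall. Origin at the rod's lower end, z up the rod; x, y are normals of the head's flats. At the start: lower end on the bore's floor, 27 mm above the bench, head 167 to 207 mm. Blue band 40 to 50 mm above the lower end: just clear of the mouth once raised 55 mm. Sinks back if let go.
- dishes: Stack of three Petri dishes, 90 mm across, 37 mm tall; origin at the centre of its underside. Leave alone.
- dish: Single Petri dish, 90 mm across, 12 mm tall; origin at the centre of its underside. Leave alone.
- beaker: Small glass beaker, 60 mm across, 75 mm tall; origin at the centre of its underside. Leave alone.
- rack: Steel wire rack of ten capped test tubes, 200 x 70 mm, 127 mm tall; origin at the centre of its underside, x along its length. Leave alone.
- media_a: Bottle of straw-coloured medium with a blue cap, 68 mm across, 150 mm tall; origin at the centre of its underside. Leave alone.
- media_b: Amber bottle with a blue cap, 68 mm across, 140 mm tall; origin at the centre of its underside. Leave alone.
- media_c: Clear jar with a white cap, 68 mm across, 110 mm tall; origin at the centre of its underside. Leave alone.
Mind the look-alikes: they are no part of the job. What is shaped like the pestle but green is not meant. Leave any pink look-alike of the tube alone.

How it is judged:
By the outcome, as a careful person would: the job done as asked, in the order asked, and still so for the second after the job is handed in, while the arm keeps its last pose, push and grip.
It also fails if it takes over 45 s, if anything falls off the work surface, if the arm or the gripper's body presses on something with over 40 N, if the wrist force passes 120 N, or if a joint passes its speed limit or range.

ROBOT

A 6-joint arm with a two-finger parallel gripper is mounted at the origin on the work surface. World frame = base frame: x ahead of the robot, y to its left, z up, the work surface at z = 0. Lengths are in m, angles in rad, forces in N, time in s.
With the tool pointing down it reaches from about 0.275 to 0.85 m from the base axis. Payload 19 kg.
Tool frame: the origin (TCP) lies at the very end of the fingers, on their centre line; the grasp point (between the pads) lies 19 mm behind it; z points along the fingers, x is the direction in which the jaws open and shut, and the axes are right-handed (so a half turn about z gives the same grasp; the last joint's range is limited). The gripper opens to 85 mm and grips with 20 to 120 N. Pads are 22 mm wide; open, the fingers measure 114 mm over their backs; the gripper's body (76 mm by 85 mm) begins 54 mm behind the grasp point. The pads swing forward as they close: fully open they stand 13 mm farther back than shut.
Start: joints at [-1.344, 0.15, 1.437, -0, 1.554, -0.134], TCP at [0.203, -0.538, 0.231] pointing down, gripper open.
Joint ranges: [-2.8, 2.8], [-0.68, 2.1], [0.12, 2.68], [-1.39, 4.53], [0.16, 2.79], [-2.81, 2.81]. Speed limits (rad/s): [1.89, 1.89, 2.22, 3.01, 3.01, 3.01].

INTERFACE

Orientations are given as a rotation vector (axis times angle).
In Python, from rig import env gives the robot as it stands. Calls block until the motion is done:
- env.reach(position, orientation): joint-space move of the TCP to a pose.
- env.line_to(position, ori=None, feed=0.15, threshold=None): straight line of the TCP; ori=None keeps the orientation; feed is the mean speed in m/s. With threshold (N) it stops when the force on the tool has changed by that much, and returns True; else False.
- env.move_j(angles): joint-space move.
- env.set_gripper(opening, f_grip=None): finger opening in m; f_grip is the grip in N (None keeps the last); returns when the fingers have stopped.
- env.sleep(seconds).
- env.inverse_kinematics(position, orientation): joint angles nearest the present ones, or None.
- env.get_image(name): name is "scene" or "side" or "wrist"; returns the picture (480x640x3 uint8, red, green, blue); there is no depth.
- env.get_calibration(name): a dict with "fx", "fy", "cx", "cy" (pixels), "k1" (the pictures are not rectified: a ray, as slopes to the right and down, at radius r is drawn at 1 + k1 r^2 times it, then the intrinsics apply), "pose" (4x4, takes a point from camera to world coordinates). Camera axes: x right, y down, z forward; pixel columns grow to the right and rows downward; lengths in m; the calibration is good to about 2 mm. A picture is of the moment at which its call begins: read the wrist's pose just before it. get_calibration takes no time and is no camera call; for the wrist camera it gives the pose at the moment of the call.
A pose or a line that the arm cannot do raises env.PlanningError and nothing moves.
- env.sign_off(): hands the job in, once; it reports no verdict.
Readings, each from a call of its own:
- env.get_t(): time.
- env.get_joint_pos(): joint angles.
- env.get_qd(): joint speeds.
- env.get_tau(): joint torques, N m.
- env.get_tool_pos(): TCP position.
- env.get_eef_rot(): TCP orientation.
- env.get_ft_force(): force on the tool from outside, world axes, zero at the start.
- env.get_torque(): the same for the moment, N m.
- env.get_finger_gap(): finger opening in m.
Only numpy, scipy, OpenCV 4.12 (cv2) and the standard library are available. Lean on these libraries where they do the work, as an engineer would, in place of code of your own. Each camera call takes 0.05 s, during which the arm holds its last target. There are 200 camera calls.

## Working session

There is one attempt and no reset: what is moved stays moved. The work goes in short steps, each a Python script; the robot and the scene stay as the last script left them, time stands still between calls to the robot, and variables do not carry over. Pictures are saved under pics/ and viewed, about 8 in all and at most 12, crops included, and the job is handed in when it is done.

```bash
mkdir -p pics
cat > h.py <<'E'
import numpy as np, cv2
from rig import env
def snap(n,f):
    c=env.get_calibration(n); im=env.get_image(n)
    cv2.imwrite(f'pics/{f}.png',im[:,:,::-1]); np.save(f'pics/{f}.npy',c,allow_pickle=True); return im,c
def load(f): return np.load(f'pics/{f}.npy',allow_pickle=True).item()
def proj(c,P):
    T=np.linalg.inv(c['pose']); p=np.atleast_2d(P)@T[:3,:3].T+T[:3,3]
    s=p[:,:2]/p[:,2:]; s=s*(1+c['k1']*(s**2).sum(1,keepdims=True))
    return s*[c['fx'],c['fy']]+[c['cx'],c['cy']]
def ray(c,uv):
    d=(np.array(uv,float)-[c['cx'],c['cy']])/[c['fx'],c['fy']]; s=d.copy()
    for _ in range(20): s=d/(1+c['k1']*(s@s))
    R=c['pose'][:3,:3]; return c['pose'][:3,3],R@np.append(s,1)
def atz(c,uv,z):
    o,d=ray(c,uv); return o+d*(z-o[2])/d[2]
def crop(f,x,y,w,h,k,out):
    im=cv2.imread(f'pics/{f}.png')[y:y+h,x:x+w]; cv2.imwrite(f'pics/{out}.png',cv2.resize(im,None,fx=k,fy=k,interpolation=cv2.INTER_CUBIC))
E
python3 - <<'E'
from h import *
for n in('scene','side'):
    im,c=snap(n,n+'0'); print(n,c)
print(env.get_t())
E
```

```text
scene {'fx': 608.2871625988821, 'fy': 608.2871625988821, 'cx': 321.28780716175396, 'cy': 246.26539434308614, 'k1': -0.11526355648571056, 'pose': array([[ 0.06346287,  0.66322396, -0.74572545,  1.71122996],
       [ 0.99794383, -0.04889461,  0.04144193, -0.0480035 ],
       [-0.00897668, -0.74682213, -0.66496325,  1.1544594 ],
       [ 0.        ,  0.        ,  0.        ,  1.        ]])}
side {'fx': 591.8779898378713, 'fy': 591.8779898378713, 'cx': 318.6503542231837, 'cy': 251.58930344101643, 'k1': 0.017787989663153807, 'pose': array([[-0.90779421, -0.27778266,  0.3142395 ,  0.09231144],
       [-0.41925814,  0.58046757, -0.69805445,  1.04400315],
       [ 0.01150158, -0.76543726, -0.64340774,  1.04909991],
       [ 0.        ,  0.        ,  0.        ,  1.        ]])}
0.1
```

View pics/scene0.png

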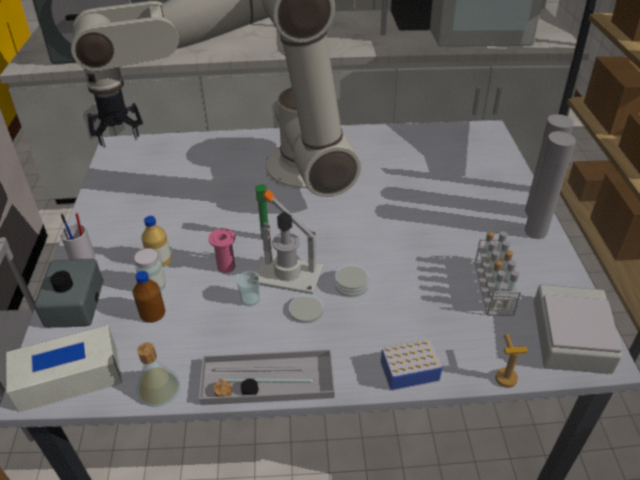

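View pics/side0.png

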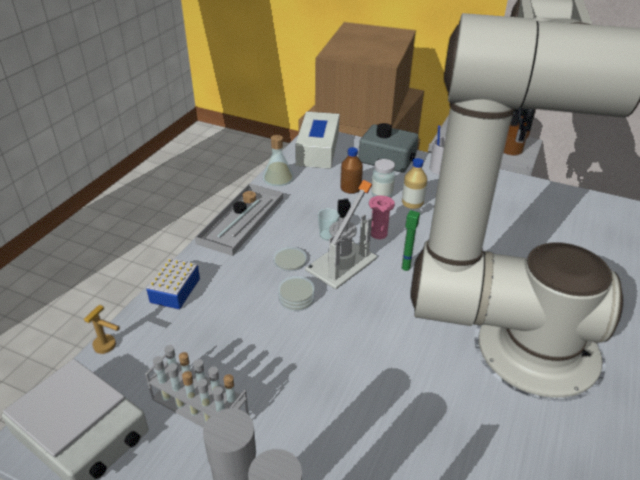

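The wanted black-headed pestle is at scene (285,222) and side (344,207). The orange tab is at scene (268,196) and side (365,187). Look-alikes are the green pestle at scene (263,205) and the pink tube at scene (224,250). The orange tap at (510,360) isn't the latch. Next I'll take a close crop of each view.

Run:
```python
from h import *
crop('scene0',200,170,190,150,4,'c1'); crop('side0',270,170,160,130,5,'c2')
```

```text
(no output)
```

View pics/c1.png

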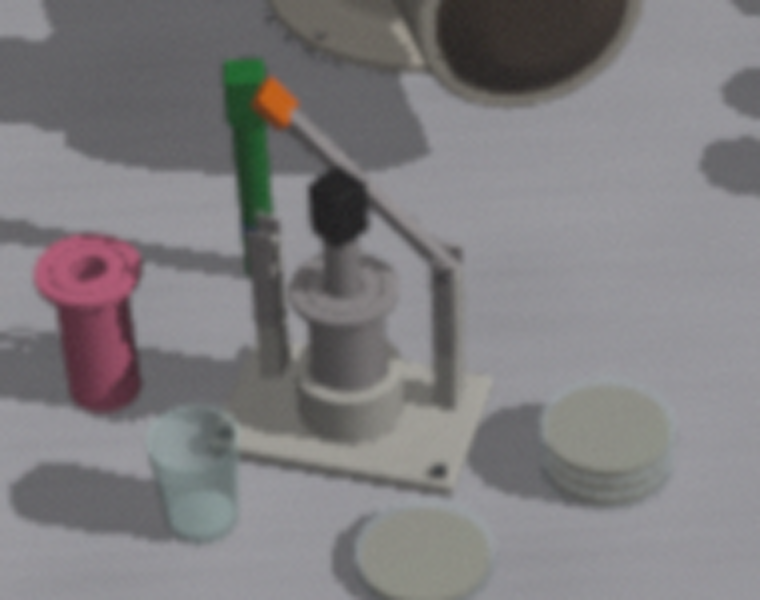

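View pics/c2.png

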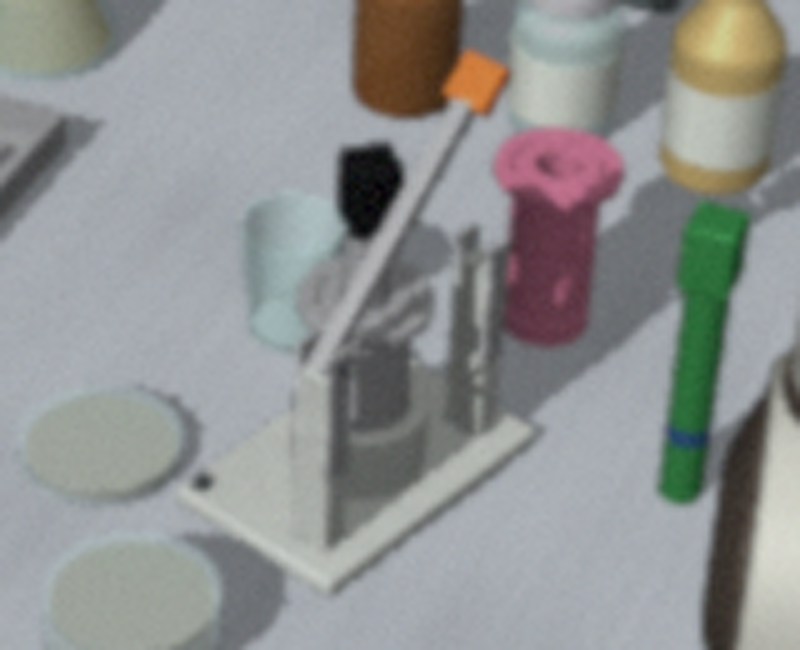

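```bash
cat > fit.py <<'E'
from h import *
from scipy.optimize import least_squares
S,D=load('scene0'),load('side0')
def s(x,y): return [x/4+200-.375,y/4+170-.375]
def d(x,y): return [x/5+270-.4,y/5+170-.4]
def tab(a): # tab upper centre in stand
    return [-.026,.062-.155*np.cos(a)+.005*np.sin(a),.130+.155*np.sin(a)+.005*np.cos(a)]
obs=[(S,[.055,.085,.012],s(453,481)),(S,[-.055,.085,.012],s(492,378)),
(D,[-.055,.085,.012],d(330,574)),(D,[.055,.085,.012],d(183,488)),(D,[-.055,-.085,.012],d(541,430)),
(S,[0,0,.122],s(345,284)),(S,[0,0,.207],s(338,183)),(D,[0,0,.207],d(371,152)),
(D,[-.026,.062,.14],d(318,358)),(S,[-.026,.062,.14],s(447,256)),
(S,'t',s(278,101)),(D,'t',d(477,82))]
def W(p,q):
    c,n=np.cos(p[2]),np.sin(p[2]); q=np.array(tab(p[3])) if isinstance(q,str) else np.array(q)
    return np.array([p[0]+c*q[0]-n*q[1],p[1]+n*q[0]+c*q[1],q[2]])
f=lambda p:np.concatenate([proj(c,W(p,q))[0]-u for c,q,u in obs])
if __name__=='__main__':
    r=least_squares(f,[.6,-.1,0,.8],loss='soft_l1'); print(r.x); print(f(r.x).reshape(-1,2).round(1)); print(W(r.x,'t'))
    print(np.array([atz(S,[224,236],.12),atz(S,s(245,70),.2),atz(S,s(190,430),.075)]))
E
python3 fit.py
```

```text
[ 0.5272116  -0.07364495 -0.32214399  0.77896653]
[[-0.2  1.9]
 [ 0.8 -0.4]
 [ 0.2  1.8]
 [-1.3 -0.9]
 [-0.  -0.5]
 [-0.   0.6]
 [ 0.1  0.2]
 [ 0.9  0.9]
 [ 1.7 -3.2]
 [ 0.2 -0.2]
 [ 0.4  0.5]
 [ 0.3 -0.4]]
[ 0.48836804 -0.10790067  0.24245257]
[[ 0.49201183 -0.23525558  0.12      ]
 [ 0.39298169 -0.13376133  0.2       ]
 [ 0.6041887  -0.17560062  0.075     ]]
```

```bash
cat >> h.py <<'E'
from scipy.spatial.transform import Rotation as Ro
def down(yaw):
    x=np.array([np.cos(yaw),np.sin(yaw),0]); z=np.array([0,0,-1.]); return Ro.from_matrix(np.c_[x,np.cross(z,x),z]).as_rotvec()
E
python3 - <<'E'
from h import *
from fit import W,tab
p=[.5272,-.0736,-.3221,.779]
def tip(a,e=0):
    q=np.array(tab(a)); q[1]+=.011*np.sin(max(a,0)); q[2]+=e; return W(p,q)
o=None
for y in(p[2],p[2]+np.pi):
    q=env.inverse_kinematics(tip(.95,.06),down(y)); print(q)
    if q is not None and (o is None or abs(q[5])<abs(b)): o,b=down(y),q[5]
t0=env.get_tool_pos(); env.line_to([t0[0],t0[1],.36],feed=.3); env.set_gripper(0.0)
env.reach(tip(.95,.06),o); snap('wrist','w1')
env.line_to(tip(.95))
for a in(.6,.4,.2,.07):
    h=env.line_to(tip(a),feed=.08,threshold=15); print(a,h,env.get_ft_force().round(1) if hasattr(env.get_ft_force(),'round') else env.get_ft_force(),env.get_tool_pos())
h=env.line_to(tip(-.04),feed=.03,threshold=6); print('end',h,env.get_ft_force(),env.get_tool_pos(),tip(0))
snap('side','side1'); print(env.get_t())
crop('side1',270,170,160,130,5,'c3')
E
```

```text
[-0.31179694 -0.01317375  1.43716377  0.          1.71760263  0.01030306]
None
0.6 False [ 0.1 -0.3  0.5] [ 0.48466814 -0.11934453  0.22192995]
0.4 False [ 0.5 -0.5  0.4] [ 0.47879889 -0.13625913  0.19478383]
0.2 False [ 0.3 -0.1 -0.6] [ 0.47498233 -0.14771832  0.16550604]
0.07 False [0.4 0.  0.3] [ 0.47331417 -0.15213624  0.14532677]
end True [-3.77425207  2.23356719 12.75807831] [ 0.47358607 -0.15322007  0.13469682] [ 0.4730971  -0.15358672  0.135     ]
6.8667
```

View pics/c3.png

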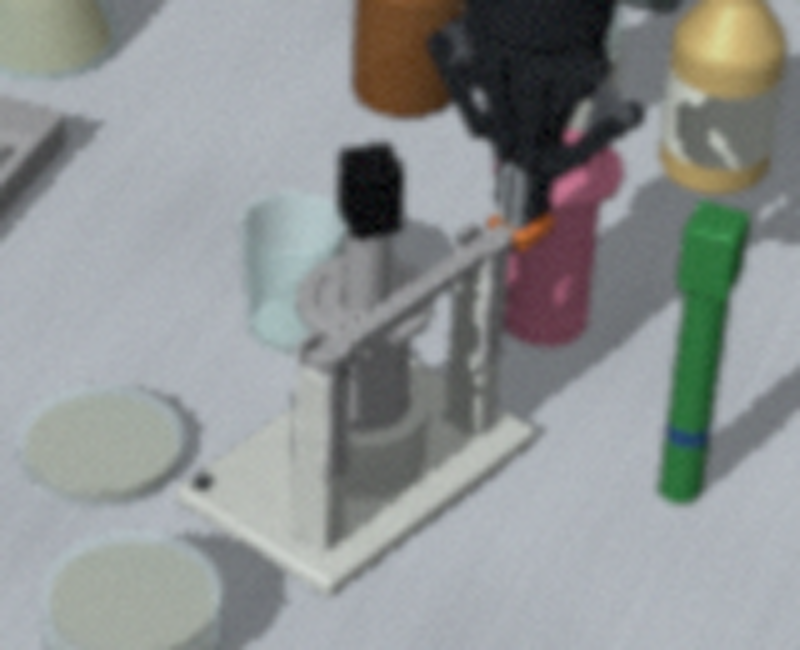

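The latch bar now lies level in the fork, with the orange tab at c3 (530,230). The contact height of 134.7 mm matches the closed height of 135 mm. Next I'll lift off and look at the pestle head with the wrist camera.

Run:
```python
from h import *
from fit import W,tab
p=[.5272,-.0736,-.3221,0]
t=env.get_tool_pos(); env.line_to([t[0],t[1],.33],feed=.2); env.set_gripper(.085)
env.reach([p[0],p[1],.37],down(p[2])); env.sleep(.2)
im,c=snap('wrist','w2'); env.sleep(.0)
print(proj(c,[W(p,q) for q in([0,0,.207],[0,0,.122],[.055,.085,.012],[-.026,-.093,.135])]).round(),c['pose'].round(3),env.get_t())
```

```text
[[320. 224.]
 [320. 208.]
 [358. 134.]
 [298. 287.]] [[ 0.948 -0.305 -0.089  0.548]
 [-0.317 -0.912 -0.262 -0.007]
 [-0.001  0.276 -0.961  0.512]
 [ 0.     0.     0.     1.   ]] 9.5333
```

View pics/w2.png

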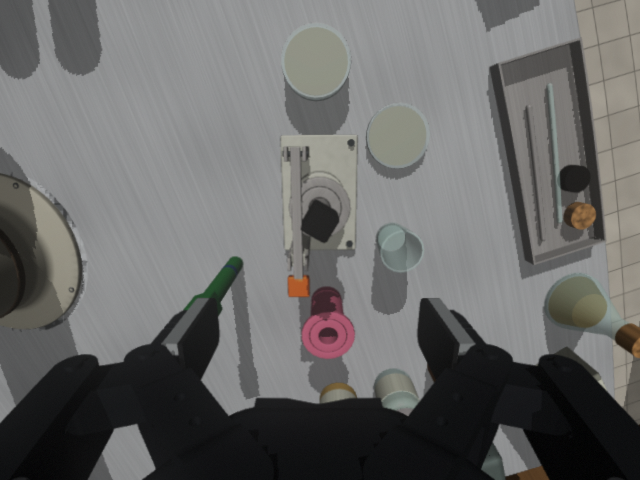

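The stand matches the prediction: head at (320,222), closed tab at (298,287). The head is turned relative to the stand, so I'll enlarge it.

Run:
```python
from h import *
im=cv2.imread('pics/w2.png')[185:260,270:370]; im=cv2.convertScaleAbs(im,alpha=1.6,beta=25)
cv2.imwrite('pics/c4.png',cv2.resize(im,None,fx=8,fy=8,interpolation=cv2.INTER_CUBIC))
```

```text
(no output)
```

View pics/c4.png

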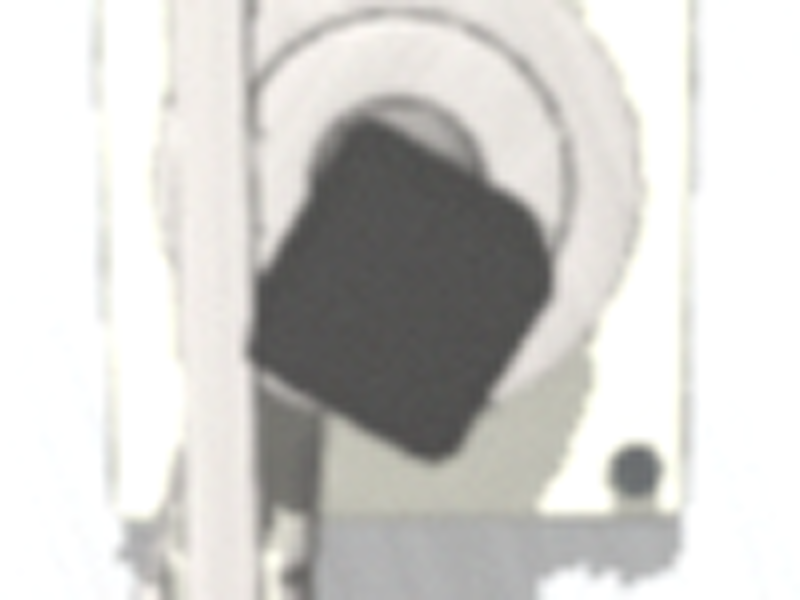

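The head (c4 centre about (405,285)) is turned about 30° to the stand. I'll fit its silhouette for x, y and yaw, then check that against the scene and side views.

```bash
cat > head.py <<'E'
from h import *
from scipy.optimize import least_squares
def cont(f,u,v,thr):
    g=cv2.cvtColor(cv2.imread(f'pics/{f}.png'),cv2.COLOR_BGR2GRAY); k=8;x0,y0=u-25,v-25
    G=cv2.resize(g[y0:y0+50,x0:x0+50],None,fx=k,fy=k,interpolation=cv2.INTER_CUBIC)
    n,L=cv2.connectedComponents((G<thr).astype('u1')); m=(L==L[200,200]).astype('u1')
    c=max(cv2.findContours(m,0,cv2.CHAIN_APPROX_NONE)[0],key=len)[:,0][::6]
    return (c+.5)/k-.5+[x0,y0], m.sum()/64
def hull(c,p,z0=.167):
    R=Ro.from_euler('z',p[2]).as_matrix(); q=[np.array([p[0],p[1],z0])+R@[a,b,h] for a in(-.014,.014) for b in(-.014,.014) for h in(0,.04)]
    return cv2.convexHull(proj(c,q).astype('f4'))
def fit(views,p0,z0=.167):
    def f(p):
        return np.concatenate([[cv2.pointPolygonTest(hull(c,p,z0),(float(x),float(y)),True) for x,y in C] for c,C in views])
    r=min((least_squares(f,[p0[0],p0[1],a],loss='soft_l1',f_scale=.3,diff_step=1e-4) for a in np.arange(0,1.5,.25)),key=lambda r:r.cost)
    p=r.x; p[2]=(p[2]+np.pi/4)%(np.pi/2)-np.pi/4; return p,r.cost
E
python3 - <<'E'
from head import *
w=(load('w2'),cont('w2',320,221,45)); print(w[1][1]);W=(w[0],w[1][0])
s=(load('scene0'),cont('scene0',285,220,45)); d=(load('side0'),cont('side0',344,206,40)); print(s[1][1],d[1][1])
for c,C in(W,(s[0],s[1][0]),(d[0],d[1][0])): print(cv2.contourArea(C.astype('f4')))
for v in([W],[(s[0],s[1][0])],[(d[0],d[1][0])],[W,(s[0],s[1][0]),(d[0],d[1][0])]): print(fit(v,[.527,-.0736]))
E
```

```text
986.4375
172.953125 143.9375
979.6640625
170.21875
140.6953125
(array([ 0.52682566, -0.07355538, -0.69478991]), np.float64(44.64960211879216))
(array([ 0.52331824, -0.0752127 ,  0.07290137]), np.float64(11.649390770139728))
(array([ 0.52554477, -0.06541817,  0.36663716]), np.float64(18.004646566495783))
(array([ 0.52682211, -0.07359598,  0.54003332]), np.float64(105.73966335303291))
```

```bash
cat >> head.py <<'E'
from scipy.optimize import minimize
def fit(views,p0,z0=.167):
    def f(p): return sum(np.mean([min(abs(cv2.pointPolygonTest(hull(c,p,z0),(float(x),float(y)),True)),2) for x,y in C]) for c,C in views)/len(views)
    r=min((minimize(f,[*p0,a],method='Nelder-Mead',options=dict(initial_simplex=np.array([[*p0,a],[p0[0]+.004,p0[1],a],[p0[0],p0[1]+.004,a],[*p0,a+.2]]),xatol=1e-4,fatol=1e-4)) for a in np.arange(0,1.5,.3)),key=lambda r:r.fun)
    p=r.x; p[2]=(p[2]+np.pi/4)%(np.pi/2)-np.pi/4; return p.round(4),r.fun
E
python3 - <<'E'
from head import *
def v(n,*a): C,A=cont(n,*a); print(n,A); return load(n),C
W=v('w2',320,221,45);s=v('scene0',285,220,55);d=v('side0',344,206,50)
for V in([W],[s],[d],[W,s,d]): print(fit(V,[.527,-.0736]))
a=lambda x,y:[(x+.5)/8-.5+270,(y+.5)/8-.5+185]
T=[atz(W[0],a(*q),z) for q,z in(((252,357),.207),((440,465),.207),((550,285),.207),((358,112),.167))]
A,B,C,D=map(np.array,T); print(A,B,C,D,(A+C)/2, np.linalg.norm(B-A),np.linalg.norm(C-B),np.arctan2(*(B-A)[[1,0]]),np.arctan2(*(C-B)[[1,0]]))
E
```

```text
w2 986.4375
scene0 195.28125
side0 153.53125
(array([ 0.527 , -0.0737, -0.6623]), np.float64(1.1274659160378493))
(array([ 0.5251, -0.0748,  0.1686]), np.float64(0.6685113480534108))
(array([ 0.5253, -0.0644,  0.3842]), np.float64(0.8623368070807711))
(array([ 0.5276, -0.0737,  0.2855]), np.float64(1.1267454988871215))
[ 0.50943475 -0.07249566  0.207     ] [ 0.5258785  -0.09159657  0.207     ] [ 0.54444056 -0.07529444  0.207     ] [ 0.52763399 -0.05520038  0.167     ] [ 0.52693766 -0.07389505  0.207     ] 0.025203997003498357 0.02470443859504814 -0.8600150436600521 0.7206674864672928
```

Run:
```python
from h import *
P=np.array([.527,-.0738]); o=down(.716-np.pi/2)
env.reach([*P,.30],o); print(env.line_to([*P,.166],feed=.12,threshold=8)); 
f0=np.array(env.get_ft_force()); m0=np.array(env.get_torque()); print('pre',f0,m0)
env.set_gripper(.0,f_grip=20); env.sleep(.3)
print(env.get_finger_gap(),env.get_ft_force()-f0,env.get_torque()-m0,env.get_tool_pos(),env.get_t())
snap('wrist','w3')
```

```text
False
pre [0.89891434 0.03930008 0.31160307] [ 0.00628262  0.03647745 -0.02455028]
0.027586287057590902 [ 0.75808917 -1.47436176  3.62921463] [-0.42889795 -0.27200126  0.01628043] [ 0.52714257 -0.07390034  0.16619098] 12.2417
```

View pics/w3.png

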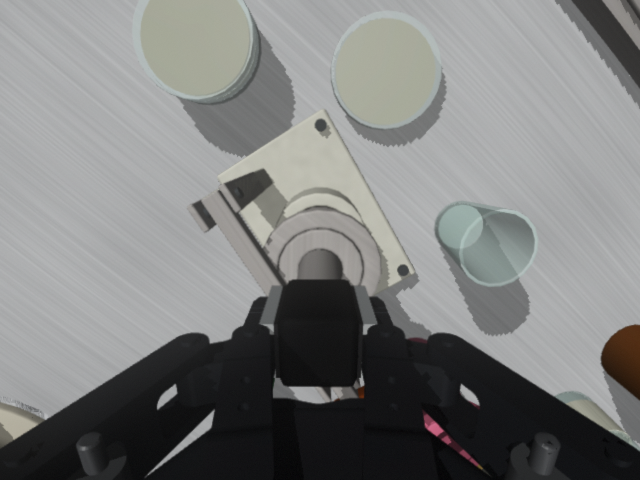

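Good grasp: the head sits squarely between the pads and the side force is about 1.6 N. I'll raise it in small steps and watch the side forces.

Run:
```python
from h import *
env.set_gripper(0.0,f_grip=45)
x=np.array(env.get_tool_pos()); z0=x[2]; x=np.array([.527,-.0738,.166]); z0=.166
for dz in(.006,.015,.027,.040,.052,.063):
    h=env.line_to([x[0],x[1],z0+dz],feed=.03,threshold=12); env.sleep(.15)
    F=np.array(env.get_ft_force()); print(dz,h,F.round(2),np.array(env.get_torque()).round(2),np.round(env.get_tool_pos(),4),round(env.get_finger_gap(),4))
    if h: break
    L=F[:2]-[.9,.04]
    if np.hypot(*L)>1.5: x[:2]+=np.clip(L*.0002,-.0005,.0005)
print(env.get_t(),x); snap('scene','scene2'); snap('side','side2'); snap('wrist','w4')
a,b=cv2.imread('pics/scene2.png')[170:290,220:340],cv2.imread('pics/side2.png')[170:290,290:410]
r=lambda i:cv2.resize(i,(400,400),interpolation=cv2.INTER_CUBIC)
cv2.imwrite('pics/c5.png',np.hstack([r(a),r(b)]))
```

```text
0.006 False [ 1.45 -0.69 -3.98] [-0.2  -0.12 -0.03] [ 0.5269 -0.0737  0.1718] 0.0279
0.015 False [ 0.34 -0.55 -2.23] [-0.13 -0.08  0.02] [ 0.527  -0.0738  0.181 ] 0.0276
0.027 False [ 0.75  0.47 -4.01] [-0.16 -0.15  0.03] [ 0.527  -0.0738  0.1929] 0.0274
0.04 False [ 0.3   0.42 -3.11] [-0.03 -0.11 -0.02] [ 0.5269 -0.0738  0.2059] 0.0276
0.052 False [-0.58  0.06 -3.02] [0.01 0.01 0.  ] [ 0.5269 -0.0738  0.2178] 0.0275
0.063 False [-0.28  0.26 -2.73] [0.03 0.03 0.  ] [ 0.5269 -0.0738  0.2288] 0.0274
16.4083 [ 0.527  -0.0738  0.166 ]
```

View pics/c5.png

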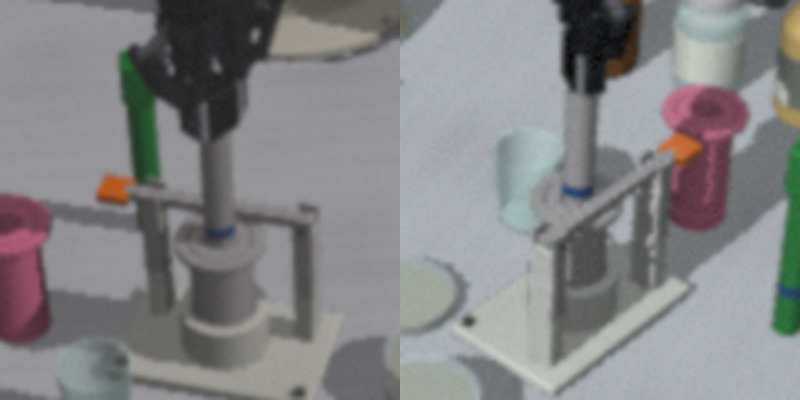

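View pics/w4.png

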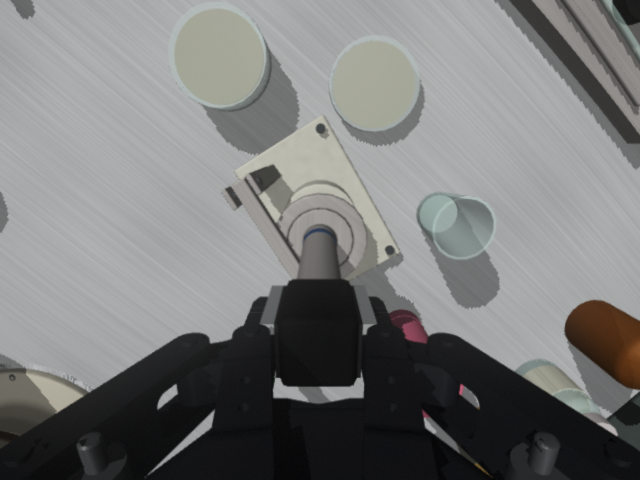

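Band at c5 (220,232) and (577,191), clear above the mouth. The latch is level in its catch, and the head sits in the pads exactly as in w3, so it hasn't slipped. One numeric check of the band height, then I'll hand in.

Run:
```python
from h import *
for f,x0,y0,ox in(('scene2',220,170,0),('side2',290,170,400)):
    c=load(f); v=c['pose'][:2,3]-[.527,-.0738]; v=v/np.hypot(*v)*.012
    print(f,[((proj(c,[.527+v[0],-.0738+v[1],z])[0]-[x0,y0])*400/120+[ox,0]).round(0) for z in(.122,.1297,.1397)])
env.sleep(.3); print(np.abs(env.get_qd()).max(),env.get_tool_pos(),env.get_finger_gap(),env.get_ft_force(),env.get_t())
env.sign_off()
```

```text
scene2 [array([220., 248.]), array([219., 240.]), array([219., 230.])]
side2 [array([578., 203.]), array([578., 195.]), array([579., 185.])]
0.001214106324124639 [ 0.52699378 -0.07379989  0.22898979] 0.02774612863619973 [ 0.12371084 -0.48953353 -5.00155535] 16.8583
the job is handed in; nothing more can be done
```

I closed the latch first, then drew the pestle straight up about 63 mm by its black head, and handed the job in at about 17 s while still holding it.

- **Latch:** the bar lies level in the fork. The push stopped at a height of 134.7 mm, against 135 mm when closed, and it was still closed in the pictures after the lift.
- **Pestle:** the blue band's lower edge is about 8 mm above the tube's mouth. Its position in the scene and side pictures matches the prediction to within about 1 mm. The rod's lower end is still in the bore.
- **Grip and forces:** side forces during the lift stayed under about 1.7 N. The head sat in the pads exactly as when gripped, so it did not slip. At hand-in the arm was still, tool pointing straight down.
- **Surroundings:** the last wrist picture shows the two dishes and the beaker as before, and no contact was felt elsewhere. I did not check the rack and bottles separately; the arm did not go near the rack and passed above the bottles.

One check disagreed: my automatic outline fit of the head gave inconsistent turn angles. I used the angle read from the enlarged picture's corners, and the clean grasp confirmed it.

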